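# Find the clear filter bay by feel and seat the new filter

### The job

The still's filter dock has three bays behind sprung shutters; in two of them the broken-off end of an old filter is still lying out of sight at the bottom. Take the new green-capped filter from its stand, feel with it for the bay that is clear, pressing gently (less than 20 N, so that the sprung dock head does not sink by more than 5 mm), and seat it fully home there, upright with its flange down on the deck. Let go of it, and leave the other things on the bench where they are.

Things in the scene. Friction and masses are not known exactly. Their poses are not given: they have to be found in the camera images.
- filter: new filter: white round body 30 mm in diameter, nose tapering to 18 mm over its lowest 9 mm; 46 mm white flange 5 mm thick, its underside 54 mm above the nose end; green grip cap 28 mm in diameter from 59 to 90 mm above the nose end. 0.12 kg. Origin: centre of the nose end; z up to the cap. Starts upright in the stand.
- stand: fixed grey block 70 x 70 x 40 mm with a round hole 34 mm wide, 32 mm deep, that holds the new filter with its nose end 8 mm above the table. Origin: centre of its underside; z up.
- dock: fixed blue base plate of the filter dock, 100 mm (x) x 190 mm (y) x 8 mm thick. Origin: centre of its underside; z up. It carries a steel head, 80 x 180 x 68 mm tall, with a flat aluminium deck on top (88 mm above the table) and three square bays in a row along y. The head floats on springs 12 mm above the base plate.
- head (a joint): how far the floating head is pressed down (m): 0 when free; it gives way after about 1 to 2 N, then 1 mm for each 4 N of downward push anywhere on it or in its bays; hits its stop at 0.010. It springs back.
- head_foot (a point): centre of the underside of the floating head, 20 mm above the table when free; axes as the dock's. One bay, any of the three, is clear (only a 4 mm strainer disc in it): there the filter goes in until its flange rests on the deck, nose end 14 mm above this point. Nothing visible tells the bays apart.
- bay0 (a point): centre of the mouth of the bay at the dock's +y end, on the head's deck, 88 mm over the table. Mouth 36 mm square in a 6 mm deck; the bay below is 34 mm square, its floor 60 mm below the deck. Bays are 56 mm apart along the dock's y, all alike outside.
- bay1 (a point): centre of the mouth of the middle bay, at deck height. 7 mm below the deck of each bay two black sprung shutters, hinged at its +x and -x sides, hide the inside; a filter pushes them down and aside (about 5 to 10 N to start them, then 1 to 4 N); they rub on it going in and out, and close when it leaves.
- bay2 (a point): centre of the mouth of the bay at the dock's -y end, at deck height. In the two blocked bays a loose broken-off old filter end lies on the floor, 18 mm tall in one, 26 mm in the other: the new filter stops hard on it with its flange 12 mm or 20 mm above the deck.
- jug: clear open measuring jug with a side handle, 90 mm across, 110 mm tall; a bystander. Origin at its underside.
- bottle: amber glass bottle, 68 mm across, 190 mm tall; a bystander. Origin at its underside.
- jar: clear jar with a brass lid, 72 mm across, 90 mm tall; a bystander. Origin at its underside.
- wrench: steel wrench lying flat; a bystander. Origin at its underside.
- brush: brush lying flat; a bystander. Origin at its underside.
- clamp: steel ring, 64 mm across, 12 mm tall; a bystander. Origin at its underside.
- spent: old brown filter lying on its side, 64 mm long, 46 mm across its flange, black cap; a bystander. Origin at its underside.
Mind the look-alikes: they are no part of the job. There is more than one size of the stand; the job needs the middle-sized.

How it is judged (in metres and radians):
On the way, in this order (a step that is already met when the one before it is completed fails the run):
1. the new filter is lifted clear out of its stand (z of filter in the frame of stand above 0.045 m), for 0.1 s.
2. the new filter is fully home in a bay ((horizontal distance between filter and bay0 below 0.005 m or horizontal distance between filter and bay1 below 0.005 m or horizontal distance between filter and bay2 below 0.005 m) and z of filter in the frame of head_foot between 0.005 and 0.0175 m and angle between filter's own z axis and vertical below 0.08 rad), for 0.2 s.
At the end, for the whole second after the job is handed in: The new filter stands in a bay, within 5 mm of the bay's centre, its flange within 3.5 mm of the deck (nose end below 17.5 mm over the head's underside), upright within 0.08 rad, at rest and released (all of step 2 and linear speed of filter below 0.02 m/s and contact force between the fingers and filter below 0.1 N); the robot touches nothing.
It fails at once if the floating dock head is pressed down by more than 5.5 mm (value of joint head above 0.0055 m).
It fails at once if a bystander is moved by more than 30 mm (distance of any of jug, bottle, jar, wrench, brush, clamp, spent from where it was at the start of the episode above 0.03 m).
It also fails if it takes over 58 s, if anything falls off the work surface, if the arm or the gripper's body presses on something with over 40 N, if the wrist force passes 120 N, or if a joint passes its speed limit or range.

### The arm

A 6-joint arm with a two-finger parallel gripper is mounted at the origin on the work surface. World frame = base frame: x ahead of the robot, y to its left, z up, the work surface at z = 0. Lengths are in mm, angles in rad, forces in N, time in s.
With the tool pointing down it reaches from about 275 to 825 mm from the base axis. Payload 5.2 kg.
Tool frame: the origin (TCP) lies at the very end of the fingers, on their centre line; the grasp point (between the pads) lies 19 mm behind it; z points along the fingers, y is the line along which they close (so a half turn about z gives the same grasp; the last joint's range is limited). The gripper opens to 93 mm and grips with 3 to 60 N. Pads are 15 mm wide; open, the fingers measure 128 mm over their backs; the gripper's body (75 mm by 188 mm) begins 65 mm behind the grasp point.
Start: joints at [1, 0.259, 1.535, -0, 1.348, -0.203], TCP at [197.739, 513.229, 218.653] pointing down, gripper open.
Joint ranges: [-3.14, 3.14], [-0.91, 2.08], [0.19, 2.58], [-1.22, 4.36], [0.22, 2.71], [-3.12, 3.12]. Speed limits (rad/s): [2.57, 2.57, 3.14, 3.14, 3.14, 3.14].

### API

Orientations are given as [roll, pitch, yaw] about the fixed x, y, z axes, in that order (R = Rz(yaw) Ry(pitch) Rx(roll)).
In Python, from bench import robot gives the robot as it stands. The module is installed in compiled form; this text tells all that it offers. Calls block until the motion is done:
- robot.move_ptp(position, orientation): joint-space move of the TCP to a pose.
- robot.move_linear(position, ori=None, speed=150, f_stop=None): straight line of the TCP; ori=None keeps the orientation; speed is the mean speed in mm/s. With f_stop (N) it stops when the force on the tool has changed by that much, and returns True; else False.
- robot.move_j(angles): joint-space move.
- robot.move_gripper(opening): opening from 0.0 (shut) to 1.0 (fully open); the grip force is fixed at half the most; returns when the fingers have stopped.
- robot.sleep(seconds).
- robot.inverse_kinematics(position, orientation): joint angles nearest the present ones, or None.
- robot.get_image(name): name is "side" or "top" or "wrist"; returns a dict with "img" (480x640x3 uint8, blue, green, red), "fovy" (degrees; the focal length in pixels is half the picture's height over the tangent of half this angle, whatever the lens; pixels are square), "cx", "cy" (the principal point, pixels), "eye" and "orientation" of the camera in the world. Camera axes: x right, y down, z forward; pixel columns grow to the right and rows downward; lengths in mm; the calibration is good to about 2 mm. A picture is of the moment at which its call begins. There is no depth.
A pose or a line that the arm cannot do raises robot.MotionError and nothing moves.
- robot.hand_in(): hands the job in; it is judged then, once.
Readings, each from a call of its own:
- robot.current_t(): time.
- robot.current_qpos(): joint angles.
- robot.current_joint_vel(): joint speeds.
- robot.current_joint_efforts(): joint torques, N m.
- robot.current_tcp_pos(): TCP position.
- robot.current_eef_rot(): TCP orientation.
- robot.current_contact_force(): force on the tool from outside, world axes, zero at the start.
- robot.current_ft_torque(): the same for the moment, N m.
- robot.current_gripper_width(): opening from 0.0 (shut) to 1.0 (fully open).
- robot.current_finger_force(): force on a finger pad.
Only numpy, scipy, OpenCV 4.12 (cv2) and the standard library are available. Lean on these libraries where they do the work, as an engineer would, in place of code of your own. Each camera call takes 0.05 s, during which the arm holds its last target. There are 200 camera calls.

## Working session

There is one attempt and no reset: what is moved stays moved. The work goes in short steps, each a Python script; the robot and the scene stay as the last script left them, time stands still between calls to the robot, and variables do not carry over. Pictures are saved under pics/ and viewed, at most 10 in all, crops included, and the job is handed in when it is done.

```bash
mkdir -p pics
cat > h.py <<'E'
import numpy as np, cv2
from scipy.spatial.transform import Rotation as R
from bench import robot
def shot(cam,name):
    d=robot.get_image(cam); cv2.imwrite(f'pics/{name}.png',d['img'])
    c={k:np.array(d[k]).tolist() for k in d if k!='img'}
    import json; json.dump(c,open(f'pics/{name}.json','w')); return c
def ray(c,u,v,z):
    f=240/np.tan(np.radians(c['fovy'])/2)
    o=np.array(c['orientation'])
    M=o if o.shape==(3,3) else R.from_euler('xyz',o).as_matrix()
    d=M@[(u-c['cx'])/f,(v-c['cy'])/f,1]; e=np.array(c['eye'])
    return e+d*(z-e[2])/d[2]
E
python3 -c "
from h import *
print(shot('top','top'));print(shot('side','side'));print(robot.current_eef_rot(),robot.current_t())"
```

```text
{'fovy': 42.057927529561866, 'cx': 324.3598840786451, 'cy': 236.5924652765611, 'eye': [269.3501842189478, -19.49802483096962, 1473.2151095283896], 'orientation': [-2.9328151187796556, -0.003506244201312958, -1.5047953169511898]}
{'fovy': 48.33860007729036, 'cx': 316.6313208681468, 'cy': 249.25774313629853, 'eye': [148.33606969710615, -634.6232632415383, 928.6944806669109], 'orientation': [-2.43647269666718, 0.007469723334312395, -0.61997725283007]}
[-3.14002861e+00 -3.21625527e-04  2.77385524e+00] 0.1
```

View pics/top.png

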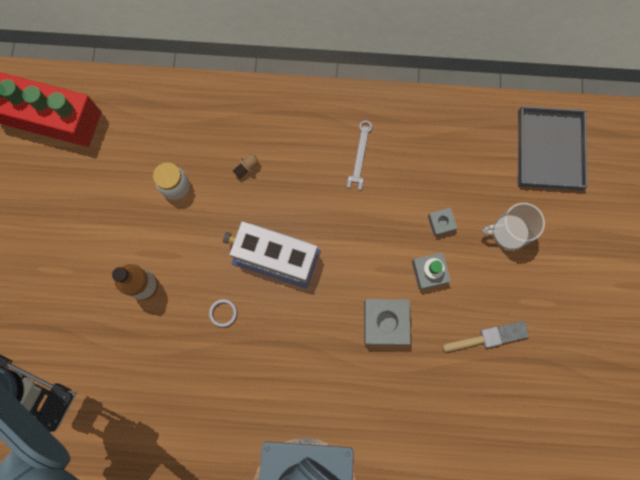

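View pics/side.png

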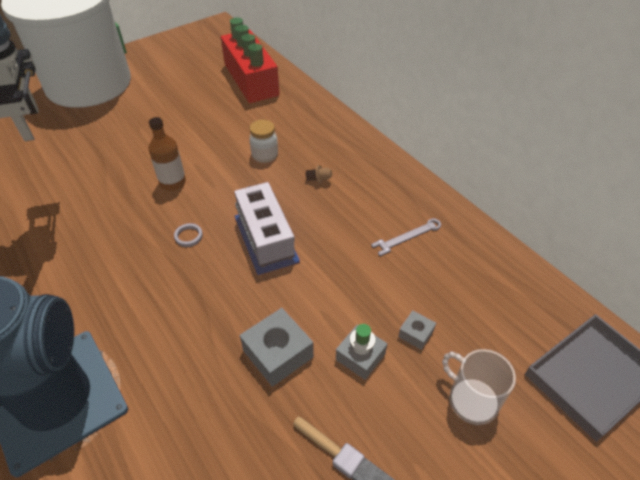

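Top: green cap at about (436,267) on the mid-sized stand (431,272). Dock bay mouths are at (250,242), (273,250) and (297,258). The side view agrees.

```bash
python3 -c "
from h import *
import json
c=json.load(open('pics/top.json'));s=json.load(open('pics/side.json'))
print('cap',ray(c,436.5,267,98),ray(s,363.5,329,98))
for a,b in [((250,242),(256,195.5)),((273,250),(263,212.5)),((297,258),(271,230.5))]: print(ray(c,*a,88),ray(s,*b,88))
for p in [(445,350),(525,330)]: print('brush',ray(c,*p,10))
for p in [(514,232)]: print('jug',ray(c,*p,0))
print(ray(c,172,190,0),ray(c,145,290,0))
b1=ray(c,273,250,88)
cap=ray(c,436.5,267,98)
for n,p in (('cap',cap),('dock',b1)):
  robot.move_ptp([p[0]-40,p[1],300],[np.pi,0,np.arctan2(p[1],p[0])]) if 0 else None
# wrist view above stand
robot.move_ptp([b1[0],b1[1],300],[np.pi,0,2.77]); print(shot('wrist','wd'))
print(robot.current_tcp_pos(),robot.current_eef_rot())
robot.move_ptp([cap[0],cap[1],300],[np.pi,0,2.77]); print(shot('wrist','wf'))
a=[cv2.imread(f'pics/{n}.png') for n in('wd','wf')]
cv2.imwrite('pics/w2.png',cv2.resize(np.hstack(a),(800,300)))
"
```

```text
cap [ 507.90552641 -259.20715956   98.        ] [ 512.7109455 -259.4294174   98.       ]
[538.80623893 162.09346471  88.        ] [540.62215395 161.56894277  88.        ]
[523.91118267 108.64535097  88.        ] [525.13217873 106.60926754  88.        ]
[509.24236205  53.22518936  88.        ] [510.69353059  51.04102749  88.        ]
brush [ 330.54889183 -299.71836395   10.        ]
brush [ 388.63225353 -484.23878219   10.        ]
jug [ 623.05642435 -460.97644849    0.        ]
[672.6279006  375.90320834   0.        ] [423.88506948 411.00058532   0.        ]
{'fovy': 68.63794334398605, 'cx': 317.49281627542445, 'cy': 242.83313060520135, 'eye': [456.3803725861634, 136.4022563913015, 466.74612564945596], 'orientation': [2.878003893814248, -0.0004965831303380686, 1.1988628458865176]}
[523.56475939 109.66919149 299.87214213] [ 3.14141984e+00 -3.94469995e-04  2.77147533e+00]
{'fovy': 68.63794334398605, 'cx': 317.49281627542445, 'cy': 242.83313060520135, 'eye': [441.00119923710565, -231.21717527046502, 466.9473310419014], 'orientation': [2.8774236093289423, -0.0008318665482665022, 1.19891106011557]}
```

View pics/wd.png

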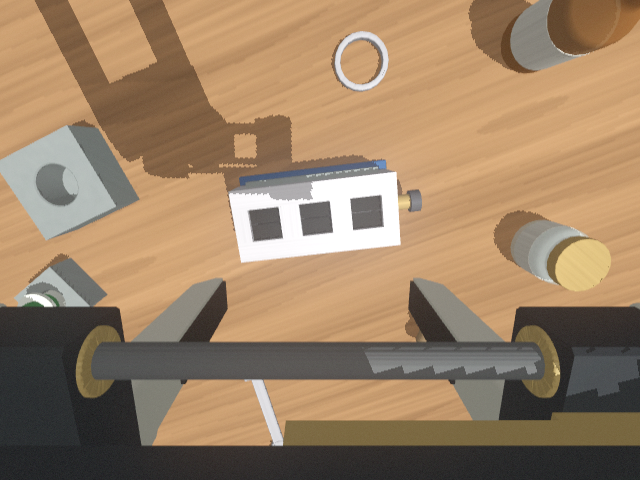

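View pics/wf.png

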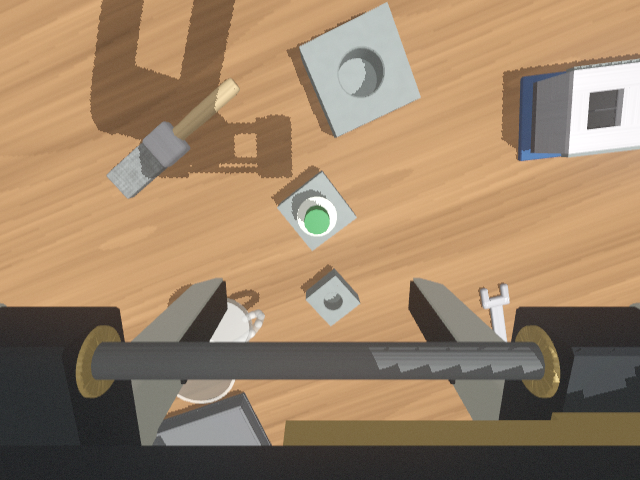

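Wrist: deck with bays at about (265,224), (315,218) and (367,212), and the bay0 end carrying a knob on the right. In the other picture the cap is at (317,221), standing in the middle-sized stand.

```bash
python3 -c "
from h import *
import json
c=json.load(open('pics/wd.json'))
g=cv2.cvtColor(cv2.imread('pics/wd.png'),cv2.COLOR_BGR2GRAY)[185:250,240:392]
n,l,s,ce=cv2.connectedComponentsWithStats((g<130).astype(np.uint8))
for i in range(1,n):
  if s[i,4]>300:
    u=s[i,0]+s[i,2]/2+240,s[i,1]+s[i,3]/2+185; print(s[i],u,ray(c,ce[i,0]+240,ce[i,1]+185,88))
P=[ray(c,*u,88) for u in [(229,192),(396,171),(400,244),(242,262)]];print(np.mean(P,0))
im=cv2.imread('pics/wf.png').astype(int);m=((im[...,1]-im[...,2]>40)&(im[...,1]-im[...,0]>20)).astype(np.uint8);m[300:]=0
f=json.load(open('pics/wf.json'));x,y,w,h=cv2.boundingRect(m);print(x,y,w,h,ray(f,x+w/2,y+h/2,98))
t=json.load(open('pics/top.json'))
im=cv2.imread('pics/top.png').astype(int);m=((im[...,1]-im[...,2]>40)&(im[...,1]-im[...,0]>20)).astype(np.uint8);m[:,:380]=0
x,y,w,h=cv2.boundingRect(m);print(x,y,w,h)
"
```

```text
[111  11  32  33 909] (np.float64(367.0), np.float64(212.5)) [538.67215948 161.71927099  88.        ]
[ 59  17  34  33 912] (np.float64(316.0), np.float64(218.5)) [524.56750483 107.88737704  88.        ]
[  9  23  33  33 877] (np.float64(265.5), np.float64(224.5)) [510.49499947  54.11117504  88.        ]
[525.24323046 108.31422984  88.        ]
304 209 26 25 [ 511.87478774 -259.0965977    98.        ]
430 261 12 11
```

```bash
python3 -c "
from h import *
x,y=511.5,-259.2
print(robot.current_t())
A=[np.pi,0,1.315];B=[np.pi,0,2.886]
robot.move_gripper(0.65)
robot.move_ptp([x,y,130],A)
print(robot.move_linear([x,y,70],speed=80,f_stop=8))
robot.move_gripper(0.0);print(robot.current_gripper_width(),robot.current_finger_force(),robot.current_contact_force())
robot.move_gripper(0.5)
robot.move_linear([x,y,70],B,speed=80) if 0 else robot.move_ptp([x,y,70],B)
robot.move_gripper(0.0);print(robot.current_gripper_width(),robot.current_contact_force(),robot.current_tcp_pos())
robot.move_linear([x,y,175],speed=100);robot.sleep(.2)
print(robot.current_gripper_width(),robot.current_contact_force(),robot.current_t())
shot('side','s2');im=cv2.imread('pics/s2.png')[180:420,220:540]
cv2.imwrite('pics/s2c.png',cv2.resize(im,(800,600)))
"
```

```text
3.475
False
0.29617568468648214 29.99439150094986 [0.4224302  0.20773327 1.08558431]
0.2985040526588633 [ 0.28023539  0.71960085 -0.53871295] [ 511.49903832 -259.16816056   69.98165082]
0.2946025873143421 [-0.02263706 -0.70591986 -1.506965  ] 10.8417
```

View pics/s2c.png

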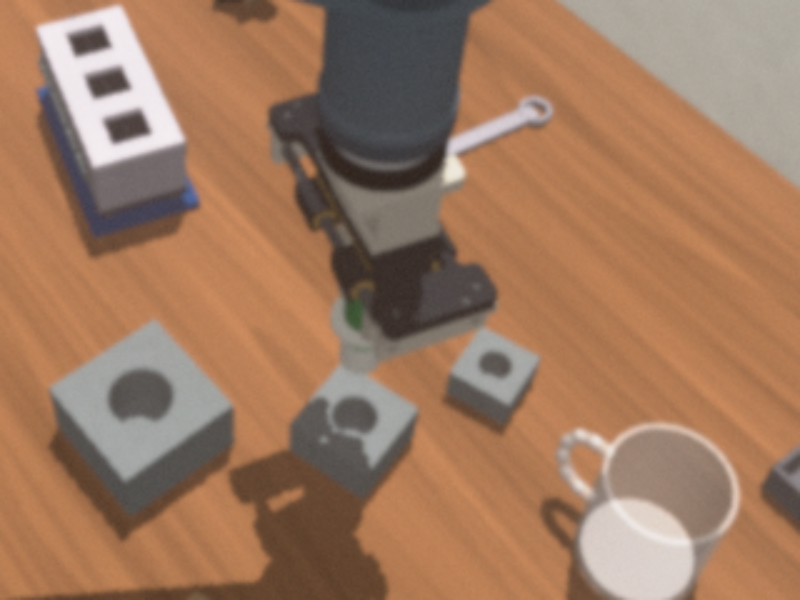

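The filter is held upright and clear of the middle stand, at crop position (355,335). Next I probe the bays, starting with bay2.

```bash
cat > probe.py <<'E'
from h import *
import sys
b1=np.array([524.6,107.9]);yd=np.array([.2535,.967])
B=[np.pi,0,2.886]
def probe(k,f=14):
    p=b1+(1-k)*56*yd
    robot.move_linear([*p,175],B,speed=150)
    robot.move_linear([*p,155],speed=60);robot.sleep(.2)
    f0=robot.current_contact_force()
    hit=robot.move_linear([*p,96],speed=16,f_stop=f)
    print(k,hit,robot.current_tcp_pos().round(2),(robot.current_contact_force()-f0).round(2),robot.current_ft_torque().round(2),robot.current_t())
    return hit
def up():
    p=robot.current_tcp_pos(); robot.move_linear([p[0],p[1],165],speed=60)
E
python3 -c "
from probe import *
probe(2)"
```

```text
2 True [511.7   53.61 113.08] [-2.44 -0.03 12.2 ] [ 0.05  0.54 -0.  ] 16.2417
```

```bash
python3 -c "
from probe import *
up(); print(robot.current_tcp_pos(),robot.current_gripper_width())
probe(1)"
```

```text
[511.35012249  53.63159111 164.57659839] 0.29850906807557265
1 True [525.13 107.79 105.21] [-2.58 -0.43 13.  ] [-0.03  0.55 -0.01] 21.2417
```

Both stops match blocked bays: 20 mm in bay2 and 12 mm in bay1, once the head's sink is added back. That leaves bay0 as the clear one.

```bash
python3 -c "
from probe import *
import probe as P
up(); P.b1=b1-np.array([.7,0])
probe(0)"
```

```text
0 False [538.12 162.06  96.03] [0.36 0.28 3.28] [-0.03 -0.07 -0.06] 27.4417
```

It went all the way in. I'll press gently to confirm the flange is on the deck, then release and look.

```bash
python3 -c "
from probe import *
p=robot.current_tcp_pos()
print(robot.move_linear([p[0],p[1],92.5],speed=8,f_stop=8),robot.current_tcp_pos(),robot.current_contact_force())
robot.move_linear([p[0],p[1],95.5],speed=20)
robot.move_gripper(0.6);robot.sleep(.3)
p=robot.current_tcp_pos()
robot.move_linear([p[0],p[1],200],speed=100)
robot.move_linear([p[0]-60,p[1]-100,300],speed=200)
robot.sleep(.2);print(robot.current_t(),robot.current_contact_force())
shot('side','s3');im=cv2.imread('pics/s3.png')[150:300,180:380]
c=shot('top','t3');a=cv2.imread('pics/t3.png')[190:310,200:360]
cv2.imwrite('pics/s3c.png',np.hstack([cv2.resize(im,(400,300)),cv2.resize(a,(400,300))]))
"
```

```text
True [538.24153866 161.99471453  93.99249187] [-2.88231152 -0.77281272  8.55288766]
31.4083 [-0.18002331  0.80107809  0.92470881]
```

View pics/s3c.png

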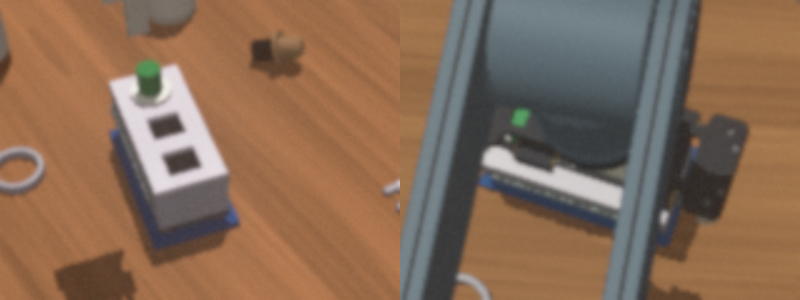

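The filter stands upright in bay0 with its flange on the deck, cap top at crop (149,67). I'll check the height and position numerically.

```bash
python3 -c "
from h import *
import json
s=json.load(open('pics/s3.json'))
im=cv2.imread('pics/s3.png')[170:215,240:275];cv2.imwrite('pics/z.png',cv2.resize(im,None,fx=13,fy=13,interpolation=cv2.INTER_CUBIC))
M=R.from_euler('xyz',s['orientation']).as_matrix();f=240/np.tan(np.radians(s['fovy'])/2)
def pj(P):
  q=M.T@(np.array(P)-s['eye']);return q[:2]/q[2]*f+[s['cx'],s['cy']]
for z in (93,124,136):
  pts=np.array([pj([538.3+14*np.cos(t),162+14*np.sin(t),z]) for t in np.linspace(0,6.28,60)]);print(z,(pts.min(0)-[240,170])*13,(pts.max(0)-[240,170])*13)
fl=np.array([pj([538.3+23*np.cos(t),162+23*np.sin(t),88]) for t in np.linspace(0,6.28,60)]);print('flange',(fl.min(0)-[240,170])*13,(fl.max(0)-[240,170])*13)
"
```

```text
93 [111.58463745 258.93261907] [273.46275374 371.20158012]
124 [ 92.53022309 126.22392105] [257.65771352 238.70098275]
136 [84.94812346 73.42800998] [251.36873153 185.96567021]
flange [ 62.69695587 244.47651798] [327.77504674 428.86915673]
```

View pics/z.png

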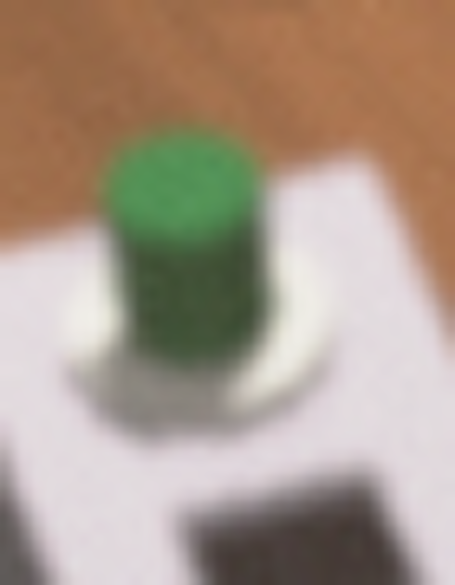

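The cap top spans rows 128–245, against a predicted 126–239 for full depth, and the flange's bottom edge is near row 432 against 429. The filter is fully seated, upright and released.

```bash
python3 -c "
from h import *
print(robot.hand_in())"
```

```text
the job is handed in; nothing more can be done
None
```

The new filter is seated fully home, upright and released in bay0, with its flange down on the deck; bay1 and bay2 were felt to be blocked, and the job is handed in.

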